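# Clear the drilling chips and grease the tilted bearing nipple

### The job

The bearing on the freshly drilled base plate needs a shot of grease, and no chip may get into it: first wipe all the loose chips off the plate onto the bench with the scraper block held in the gripper (never touch the sharp chips with the fingers), then set the scraper down on the bench clear of the plate. Now take the grease gun from its stand, press its coupler squarely onto the bearing's tilted grease nipple until it snaps fully home, and push the gun's body on along the nipple's axis against its spring, well past half of its stroke. Do not put the gun down or let go: finish while holding it pressed in like this, and leave the bottle, tube and tube rack standing round the work alone.

Things in the scene. Friction and masses are not known exactly. Their poses are not given: they have to be found in the camera images.
- rig: bare steel base plate, 210 (x) x 130 (y) x 15 mm, fixed, on four rubber feet: its flat top lies 23 mm above the bench. It carries a grey pillow-block bearing on its far half. Origin: on the bench under the plate's centre; z up, -x is the plate's near end: the rig stands turned 20 to 55 degrees, that end towards the robot and to its right
- plate_near_half (a point): middle of the plate's flat near half, on its top (rig frame x = -58, y = 0, z = 23 mm). From x = -105 to -10 mm, all across y, it is free but for four drilled holes and the chips, whose centres lie within 24 mm in x and 32 mm in y of this point
- bearing (a point): centre of the bearing (rig frame x = 45, y = 0, z = 57 mm). Housing of radius 31 mm round an axis along y, 32 mm wide; foot x = -7 to 97, y = -17 to 17 mm, 13 mm thick, bolt heads to 20 mm over the plate; 20 mm shaft from y = -34 to 56 mm with a 50 mm pulley at y = 30 to 54 mm
- nipple: steel grease nipple, fixed on the bearing housing. z, its axis, points out of the housing and leans 30 degrees from upright towards the rig's -x. Origin: on the axis, on the face of its 28 mm round flange, at x = 26, y = 0, z = 90 mm of the rig's frame. From the face: shank 15 mm diameter up to 7 mm, neck 8 mm diameter at 9.5 to 13.5 mm, head 15 mm diameter at 17 to 19 mm, then taper
- nipple_tip (a point): flat end of the nipple, 6 mm diameter, on the nipple's axis 26 mm above its flange face; axes as nipple
- gun: hand-held push-type grease gun, 0.34 kg, standing nozzle down in its stand. z: its axis, from coupler to rear cap; origin: on the axis, in the underside of the steel finger collar (42 mm diameter, z = 0 to 9 mm). Above it a black square grip, then a rear cap 27 mm diameter, z = 50 to 60 mm. Below it a 12 mm steel tube carries the coupler, 28 mm diameter, 32 mm long
- gun_grip (a point): middle of the gun's grip, on the axis at z = 30 mm of the gun's frame. The grip is 28 x 28 mm square, flats facing the gun's x and y, z = 9 to 50 mm; fingertips that reach close to the collar can bear on it while pushing
- gun_stroke (a joint): how far coupler and tube are pushed into the gun's body (m): 0 extended, 0.016 at the stop, half stroke 0.008. The spring takes 8 N to start and 500 N/m beyond (12 N at half stroke, 16 N at the stop), and pushes the gun back out as soon as one yields
- coupler_mouth (a point): centre of the coupler's open end, 52 mm below the gun's origin when extended; z as the gun's. Bore 17 mm, flared to 23 mm, 26 mm deep, with three sprung jaws 11.5 mm inside. Going over the nipple's head takes about 10 N, so the spring yields some mm first; then the jaws snap in behind the head and the rim sits flat on the flange: this point meets the nipple's origin
- gun_stand: heavy dark steel cup that holds the gun, fixed: 44 mm diameter and 60 mm high on a 72 mm foot, bore 34 mm. The gun's collar rests on its rim, the coupler hangs inside: lift the gun straight up by 55 mm to free it. Origin: centre of the underside. Stand and scraper may have changed places
- scraper: scraper block, 0.16 kg, standing on its blade on the bench: grey plastic block 24 mm thick (x), 76 mm long (y), z = 12 to 52 mm, over a straight steel blade 18 mm thick, 80 mm long (y), z = 0 to 14 mm. Origin: centre of the blade's underside. Grip it across its thickness (x)
- chip0: dark steel drilling chip, about 17 x 13 mm and 7 mm high, 10 g, lying loose on the near half of the plate. Origin: centre of its underside
- chip1: dark steel drilling chip, about 17 x 13 mm and 7 mm high, 10 g, lying loose on the near half of the plate. Origin: centre of its underside
- chip2: dark steel drilling chip, about 17 x 13 mm and 7 mm high, 10 g, lying loose on the near half of the plate. Origin: centre of its underside
- chip3: dark steel drilling chip, about 17 x 13 mm and 7 mm high, 10 g, lying loose on the near half of the plate. Origin: centre of its underside
- chip4: dark steel drilling chip, about 17 x 13 mm and 7 mm high, 10 g, lying loose on the near half of the plate. Origin: centre of its underside
- bottle_amber: bystander: amber bottle with black cap, 58 mm diameter, 108 mm high; leave it alone. Origin: centre of its underside
- rack_blue: bystander: blue microtube rack, 62 x 144 x 44 mm; leave it alone. Origin: centre of its underside
- sample_tube: bystander: clear sample tube with blue cap, 34 mm diameter, 86 mm high; leave it alone. Origin: centre of its underside

How it is judged (in metres and radians):
On the way, in this order (a step that is already met when the one before it is completed fails the run):
1. all chips are off the plate, lying low on the bench, while the scraper is held (height (world z) of each of chip0, chip1, chip2, chip3, chip4 below 0.018 m and contact force between the fingers and scraper above 1 N), for 0.1 s.
2. the scraper stands or lies on the bench clear of the plate, let go (height (world z) of scraper below 0.018 m and contact force between the fingers and scraper below 0.1 N and contact force between scraper and rig below 0.1 N), for 0.2 s.
3. the coupler has snapped squarely home on the nipple (z of coupler_mouth in the frame of nipple below 0.003 m and x of coupler_mouth in the frame of nipple between -0.002 and 0.002 m and y of coupler_mouth in the frame of nipple between -0.002 and 0.002 m and angle between the z axis of coupler_mouth and the z axis of nipple, either way round below 0.12 rad), for 0.2 s.
At the end, for the whole second after the job is handed in: Gun still gripped (over 2 N); coupler home on the nipple: mouth within 3 mm of the flange face and 2 mm of the axis, within 0.12 rad of square; nozzle pushed in over 8 of its 16 mm; all chips off the plate (below 18 mm); scraper on the bench (below 18 mm), released, clear of the rig (all of step 2 and all of step 3 and value of joint gun_stroke above 0.008 m and contact force between the fingers and gun above 2 N and height (world z) of each of chip0, chip1, chip2, chip3, chip4 below 0.018 m); the arm keeps its last pose, push and grip.
It fails at once if the fingers or the arm touch a chip (they are sharp: use the scraper) (contact force between any of the fingers, the arm and chip0 above 1 N or contact force between any of the fingers, the arm and chip1 above 1 N or contact force between any of the fingers, the arm and chip2 above 1 N or contact force between any of the fingers, the arm and chip3 above 1 N or contact force between any of the fingers, the arm and chip4 above 1 N).
It fails at once if the amber bottle is shoved aside or knocked over (distance of bottle_amber from where it was at the start of the episode above 0.04 m or angle between bottle_amber's own z axis and vertical above 0.6 rad).
It fails at once if the blue tube rack is shoved aside or knocked over (distance of rack_blue from where it was at the start of the episode above 0.04 m or angle between rack_blue's own z axis and vertical above 0.6 rad).
It fails at once if the blue-capped sample tube is shoved aside or knocked over (distance of sample_tube from where it was at the start of the episode above 0.04 m or angle between sample_tube's own z axis and vertical above 0.6 rad).
It also fails if it takes over 58 s, if anything falls off the work surface, if the arm or the gripper's body presses on something with over 40 N, if the wrist force passes 120 N, or if a joint passes its speed limit or range.

### The arm

A 6-joint arm with a two-finger parallel gripper is mounted at the origin on a cart in front of the work surface, level with it; the furniture and walls round the work are solid. World frame = base frame: x ahead of the robot, y to its left, z up, the work surface at z = 0. Lengths are in mm, angles in rad, forces in N, time in s.
With the tool pointing down it reaches from about 350 to 875 mm from the base axis. Payload 4.2 kg.
Tool frame: the origin (TCP) lies midway between the tips of the shut fingers; the grasp point (between the pads) lies 19 mm behind it (arm.tcp_to_grasp is the distance from the TCP to the grasp point, in mm); z points along the fingers, y is the line along which they close (so a half turn about z gives the same grasp; the last joint's range is limited). The gripper opens to 85 mm and grips with 20 to 120 N. Pads are 22 mm wide; open, the fingers measure 114 mm over their backs; the gripper's body (76 mm by 85 mm) begins 54 mm behind the grasp point. The pads swing forward as they close: fully open they stand 13 mm farther back than shut.
Start: joints at [1.535, 0.385, 0.008, 0, -1.194, -0.259], TCP at [181.561, 598.026, 197.812] pointing down, gripper open.
Joint ranges: [-3.14, 3.14], [-1.21, 2.06], [-1.07, 1.41], [-3.16, 2.05], [-2.99, -0.16], [-3.1, 3.1]. Speed limits (rad/s): [2.79, 2.79, 3.14, 3.14, 3.14, 3.14].

### API

Orientations are given as a unit quaternion [x, y, z, w].
In Python, from bench import arm gives the robot as it stands.
- The arm moves only by the tool arm_command, never from a script. Its argument "rows" is a list of rows, each a list of 2 entries, a list of its own where there are three numbers: the shift along the tool's x, y, z as a fraction of full scale, then the turn, a rotation vector about the tool's x, y, z as a fraction of full scale. In form: [[[x, y, z], [wx, wy, wz]], ...]. A call has 1 to 5 rows; each row is the pose to reach, as a shift and turn from the pose commanded when the call began, along the tool's axes at that moment, turning the shorter way round; what a row does not reach only later rows make up. Full scale, the value 1, is 0.25 m for a shift and 180 degrees for a turn. A row lasts 1/10 s, in which the tool goes at most 50 mm and 8.59 degrees, less where a joint would pass 70% of its speed; a pose out of reach is approached as far as the arm can. A call with a number of a shift or a turn outside -1 to 1 is refused whole. A call with a gripper value outside its range is refused whole. "grip" is the opening, from 0 (shut) to 1 (fully open), set as the call begins (left out, the last holds). The fingers move at their own pace and stop on an object; the grip force is fixed at half the most. Time passes only in rows, so rows that repeat a pose let the fingers close. It gives the time, the measured TCP pose, the force, the opening and the grip force at its end, in the units of the state.
- arm.read_state(): the state, without advancing time (a new reading comes with each control period).
- arm.get_image(name): name is "scene" or "top" or "wrist"; returns (picture, depth): 400x640x3 uint8, blue, green, red; 400x640 float32, mm along the optical axis (not along the pixel's ray), 0 where there is no reading.
- arm.camera_info(name): a dict with "fx", "fy", "cx", "cy" (pixels), "k1" (the pictures are not rectified: a ray, as slopes to the right and down, at radius r is drawn at 1 + k1 r^2 times it, then the intrinsics apply), "extrinsics" (4x4, takes a point from camera to world coordinates). Camera axes: x right, y down, z forward; pixel columns grow to the right and rows downward; lengths in mm; the calibration is good to about 2 mm. A picture is of the moment at which its call begins: read the wrist's pose just before it. camera_info takes no time and is no camera call; for the wrist camera it gives the pose at the moment of the call.
- arm.job_done(): hands the job in; it is judged then, once.
Trained networks look in the newest picture that a camera, given by its name, has taken for a name from the list of things; names that differ only in an ending like _2 or _b are one class to them, and where a whole thing is asked for, a point or a joint stands for the part that bears it (a point fixed in the world has none). Each returns a list of dicts, best first, with "score" (0 to 1); they miss things now and then, are a little off and sometimes report something else, mostly with a low value. They report only what shows in the picture. A call takes as long as a camera call.
- arm.spot_in(camera, query): "position" ([column, row] in pixels, amid what is visible of it).
The state is a dict: "clock": time; "joints": joint angles; "joint_vel": joint speeds; "joint_efforts": joint torques, N m; "position": TCP position; "ee_rot": TCP orientation; "contact_force": force on the tool from outside, world axes, zero at the start; "wrist_torque": the same for the moment, N m; "gripper_width": finger opening in mm; "grasp_force": force on a finger pad.
Only numpy, scipy, OpenCV 4.12 (cv2) and the standard library are available. Lean on these libraries where they do the work, as an engineer would, in place of code of your own. Each camera call takes 0.05 s, during which the arm holds its last target. There are 200 camera calls.

## Working session

There is one attempt and no reset: what is moved stays moved. The work goes in short steps, Python scripts to look and compute and a tool call to move; the robot and the scene stay as the last step left them, time stands still between calls to the robot, and variables do not carry over. Pictures are saved under pics/ and viewed, at most 10 in all, crops included, and the job is handed in when it is done.

Besides the shell and the picture viewer there is one more tool, called after "Emit:" in YAML: its name, and indented under it one key for each argument. arm_command: Moves the arm, as the interface text tells. Shift numbers are shares of 0.25 m and turn numbers shares of 180 degrees, none past 1 either way. Its arguments: {"type":"object","properties":{"rows":{"type":"array","items":{"type":"array"}},"grip":{"type":"number"}},"required":["rows"]}

```bash
mkdir -p pics; ls; cat > h.py <<'E'
import numpy as np, cv2
from bench import arm
from scipy.spatial.transform import Rotation as R
def ray(ci,u,v):
    x=np.array([(u-ci['cx'])/ci['fx'],(v-ci['cy'])/ci['fy']]);s=x.copy()
    for _ in range(20): s=x/(1+ci['k1']*(s@s))
    return s
def cloud(ci,d):
    h,w=d.shape;v,u=np.mgrid[:h,:w]
    x=np.stack([(u-ci['cx'])/ci['fx'],(v-ci['cy'])/ci['fy']],-1);s=x.copy()
    for _ in range(15): s=x/(1+ci['k1']*(s**2).sum(-1,keepdims=True))
    P=np.concatenate([s*d[...,None],d[...,None]],-1)
    E=np.array(ci['extrinsics']);return P@E[:3,:3].T+E[:3,3]
def onplane(ci,u,v,z):
    E=np.array(ci['extrinsics']);s=ray(ci,u,v);r=E[:3,:3]@[s[0],s[1],1];return E[:3,3]+r*(z-E[2,3])/r[2]
def project(ci,p):
    E=np.array(ci['extrinsics']);c=E[:3,:3].T@(np.asarray(p,float)-E[:3,3]);s=c[:2]/c[2];s=s*(1+ci['k1']*(s@s))
    return s*[ci['fx'],ci['fy']]+[ci['cx'],ci['cy']]
def rel(pos,Rt):
    """rows numbers from current measured pose to target"""
    st=arm.read_state();R0=R.from_quat(st['ee_rot']);
    sh=R0.inv().apply(np.asarray(pos)-st['position'])/250; w=(R0.inv()*Rt).as_rotvec()/np.pi
    return np.round(sh,4).tolist(),np.round(w,4).tolist()
E
python3 - <<'E'
from h import *
st=arm.read_state();print(st)
for n in ['top','scene']:
    ci=arm.camera_info(n);im,d=arm.get_image(n);cv2.imwrite(f'pics/{n}0.png',im);np.save(f'{n}0.npy',d)
    print(n,ci)
    P=cloud(ci,d)
    for q in ['rig','bearing','nipple','nipple_tip','gun','gun_grip','gun_stand','scraper','chip0','bottle_amber','rack_blue','sample_tube','plate_near_half']:
        for r in arm.spot_in(n,q)[:5]:
            u,v=r['position'];print(q,round(r['score'],2),np.round([u,v]),np.round(P[int(v),int(u)]))
E
```

```text
pics
{'clock': 0.0, 'joints': array([ 1.53461405e+00,  3.85553864e-01,  6.61575537e-03, -5.13505931e-04,
       -1.19398996e+00, -2.58592659e-01]), 'joint_vel': array([ 2.03932653e-03,  6.90729240e-04, -8.27094128e-04, -7.91205711e-04,
        6.42003265e-05,  1.71134023e-03]), 'joint_efforts': array([-5.79205880e-05, -3.92287338e+01,  1.88403207e+01,  4.18622196e+00,
       -4.58371360e-03,  3.45939362e-06]), 'position': array([181.37161246, 597.41359097, 196.71719224]), 'ee_rot': array([ 9.89143610e-01, -1.46948040e-01, -1.18879319e-04,  1.08576938e-03]), 'contact_force': array([-0.12619212, -0.01820825,  0.32603485]), 'wrist_torque': array([ 0.00838247, -0.0009965 ,  0.0175786 ]), 'grasp_force': 0.0, 'gripper_width': 85.53728919161071}
top {'fx': 387.3301862310681, 'fy': 387.3301862310681, 'cx': 317.676965736492, 'cy': 194.73996452008387, 'k1': -0.009148406529043694, 'extrinsics': array([[ 2.31386585e-02, -9.90096329e-01,  1.38469716e-01,
         4.89680651e+02],
       [-9.99124492e-01, -2.77306136e-02, -3.13251043e-02,
        -9.11670315e+01],
       [ 3.48547210e-02, -1.37623
[... 1127 characters left out ...]
[-1.31289311e-02, -5.43730142e-01, -8.39157413e-01,
         9.81482511e+02],
       [ 0.00000000e+00,  0.00000000e+00,  0.00000000e+00,
         1.00000000e+00]])}
rig 0.88 [301. 230.] [593. -46.  57.]
bearing 0.91 [302. 233.] [582. -34.  71.]
nipple 0.71 [296. 218.] [603. -45.  99.]
nipple_tip 0.15 [304. 230.] [597. -59.  33.]
gun 0.51 [360. 135.] [ 602. -331.   98.]
gun_grip 0.87 [359. 133.] [ 602. -330.  102.]
gun_grip 0.31 [419. 175.] [ 430. -327.   51.]
gun_stand 0.63 [359. 152.] [ 598. -327.   33.]
scraper 0.94 [416. 176.] [ 434. -323.   53.]
bottle_amber 0.74 [269. 160.] [ 762. -160.   73.]
rack_blue 0.97 [312. 134.] [ 728. -309.   44.]
sample_tube 0.7 [419. 177.] [ 429. -323.   53.]
```

```bash
python3 - <<'E'
import cv2
a=cv2.imread('pics/top0.png')[90:300,190:450];cv2.imwrite('pics/t.png',cv2.resize(a,None,fx=3,fy=2.85,interpolation=2))
E
```

```text
(no output)
```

View pics/t.png

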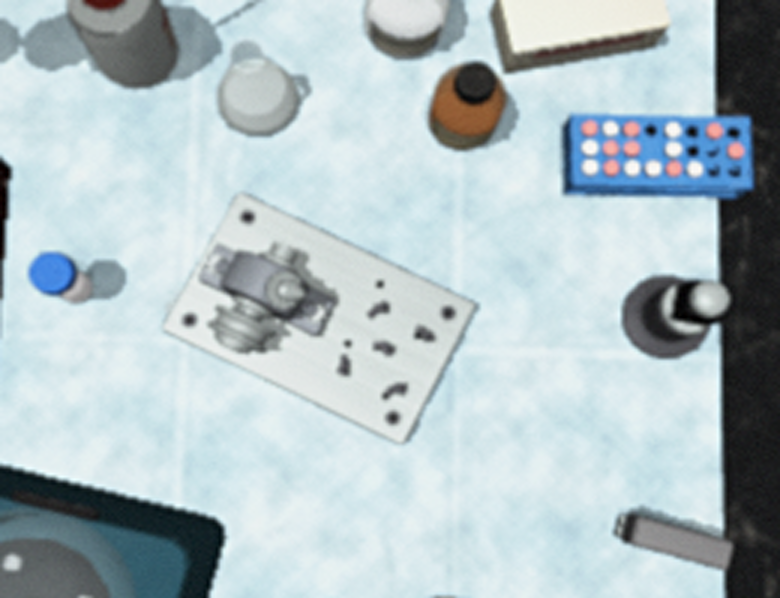

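View pics/scene0.png

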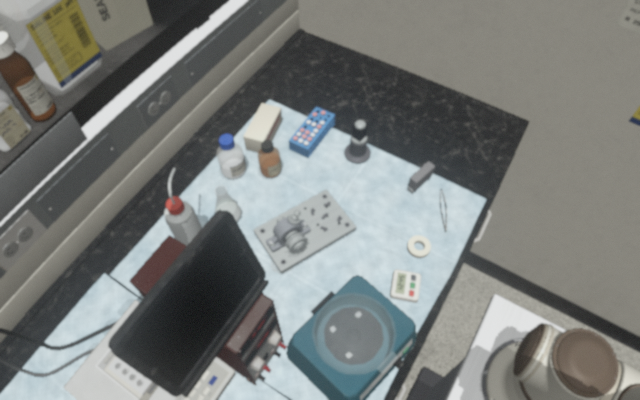

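The top view shows the plate with corners at crop (243,193), (478,303), (407,443) and (163,327). Five dark chips lie on its near half, around crop (385,350). The gun stands at right (700,305) and the scraper at lower right (675,540). The scene view confirms this, and the area on the robot's side of the plate is free.

```bash
cat >> h.py <<'E'
def rect(P,lo,hi,c,r):
    m=(P[...,2]>lo)&(P[...,2]<hi)&(np.hypot(P[...,0]-c[0],P[...,1]-c[1])<r)
    q=P[m][:,:2].astype(np.float32);return cv2.minAreaRect(q),len(q)
E
python3 - <<'E'
from h import *
for n in ['top','scene']:
    ci=arm.camera_info(n);d=np.load(n+'0.npy');P=cloud(ci,d)
    b=P[(abs(P[...,0]-450)<30)&(abs(P[...,1]+150)<60)][:,2];print(n,'bench z',b.mean(),b.std())
    print('plate',rect(P,17,29,(590,-75),140))
    print('scraper',rect(P,42,60,(436,-335),60))
    print('gun cap',rect(P,112,130,(603,-333),40), rect(P,75,112,(603,-333),40))
    print('stand',rect(P,50,66,(600,-333),45))
    print('tube',rect(P,75,100,(610,125),40),'bottle',rect(P,60,120,(762,-160),60))
ci=arm.camera_info('top')
for x,y in [(243,193),(478,303),(407,443),(163,327)]: print(onplane(ci,190+x/3,90+y/2.85,23))
for x,y in [(378,310),(425,333),(383,347),(343,365),(395,390)]: print('chip',onplane(ci,190+x/3,90+y/2.85,26))
E
```

```text
top bench z 0.44356634988173066 1.632889864127589
plate (((600.4545288085938, -69.06175231933594), (210.10806274414062, 130.01510620117188), 64.59737396240234), 3850)
scraper (((426.3760070800781, -343.42083740234375), (76.18506622314453, 23.947362899780273), 75.18217468261719), 377)
gun cap (((610.0046997070312, -345.8523864746094), (25.674842834472656, 26.238971710205078), 76.28267669677734), 133) (((609.578857421875, -345.6943054199219), (28.63064956665039, 28.69009017944336), 82.79692077636719), 121)
stand (((604.7127685546875, -336.5516052246094), (43.31988525390625, 23.101940155029297), 28.161157608032227), 52)
tube (((620.8051147460938, 123.85781860351562), (32.486175537109375, 32.14652633666992), 44.17464828491211), 206) bottle (((774.1663818359375, -178.64303588867188), (56.93385314941406, 53.590354919433594), 68.28609466552734), 505)
scene bench z 0.2109594614789182 1.8165106898776533
plate (((598.59765625, -69.73356628417969), (211.56919860839844, 132.90939331054688), 64.72773742675781), 3094)
scraper (((424.4966125488281, -341.9624328613281), (77.97589111328125, 24.708385
[... 244 characters left out ...]
8798599243164), 143)
stand (((601.5100708007812, -333.7375183105469), (39.225460052490234, 20.51462173461914), 32.49443054199219), 69)
tube (((0.0, 0.0), (0.0, 0.0), 0.0), 0) bottle (((771.3540649414062, -175.49757385253906), (57.94636154174805, 50.660980224609375), 43.38794708251953), 425)
[700.31845133  -7.25710494  23.        ]
[ 613.51377237 -193.89858232   23.        ]
[ 497.99047053 -140.65906044   23.        ]
[587.0282719   49.85541736  23.        ]
chip [ 605.16054747 -115.77379819   26.        ]
chip [ 587.2583807 -152.6467298   26.       ]
chip [ 574.94074619 -120.35733316   26.        ]
chip [559.48966403 -89.89118998  26.        ]
chip [ 540.27519067 -130.39328052   26.        ]
```

```bash
python3 - <<'E'
from h import *
for n in ['top','scene']:
    ci=arm.camera_info(n);d=np.load(n+'0.npy');P=cloud(ci,d);P=P[d>0]
    for y in range(-400,700,100):
        print(n,y,[int(np.percentile(P[(P[:,0]>=x)&(P[:,0]<x+100)&(P[:,1]>=y)&(P[:,1]<y+100)][:,2],99.5)) if ((P[:,0]>=x)&(P[:,0]<x+100)&(P[:,1]>=y)&(P[:,1]<y+100)).sum()>20 else None for x in range(100,900,100)])
T=R.from_euler('z',74.7+90,degrees=True) # tool y angle
def down(a): # tool y at angle a deg
    a=np.radians(a);y=np.array([np.cos(a),np.sin(a),0]);z=np.array([0,0,-1.]);return R.from_matrix(np.stack([np.cross(y,z),y,z],1))
print(rel([480,100,300],down(164.7)),rel([425,-343,120],down(164.7)))
E
cat >> h.py <<'E'
def down(a):
    a=np.radians(a);y=np.array([np.cos(a),np.sin(a),0]);z=np.array([0,0,-1.]);return R.from_matrix(np.stack([np.cross(y,z),y,z],1))
E
```

```text
top -400 [None, 4, 10, 55, 116, 121, 587, 59]
top -300 [None, 4, 10, 4, 4, 4, 578, 59]
top -200 [-17, 5, 17, 4, 31, 29, 571, 127]
top -100 [-15, 17, 21, 21, 83, 113, 540, 107]
top 0 [-11, 132, 154, 150, 74, 53, 533, 199]
top 100 [-7, 139, 156, 261, 444, 339, 525, 156]
top 200 [None, 6, 125, 263, 445, 336, 554, 4]
top 300 [None, 13, 14, 4, 411, 336, 135, 12]
top 400 [None, 17, 17, 4, 4, 134, 134, 21]
top 500 [None, 17, 31, 80, 92, None, 93, 16]
top 600 [None, None, None, 2, None, 4, 4, 4]
scene -400 [-889, 4, 10, 55, 114, 121, 46, 59]
scene -300 [-887, 4, 11, 5, 5, 5, 48, 60]
scene -200 [3, 6, 17, 15, 31, 29, 546, 127]
scene -100 [4, 15, 21, 4, 85, 113, 599, 598]
scene 0 [4, 130, 154, 149, 74, 69, 666, 200]
scene 100 [None, 137, 155, 260, 443, 263, 727, 654]
scene 200 [None, None, 124, 261, 443, 264, 715, 695]
scene 300 [None, None, None, 2, 443, 134, 599, 10]
scene 400 [None, None, None, None, None, 135, 134, 16]
scene 500 [None, None, None, None, None, None, 94, 16]
scene 600 [None, None, None, None, None, None, None, None]
([1.7211, 1.5593, -0.4087], [-0.0, 0.0, 0.4912]) ([2.0254, 3.3189, 0.3112], [-0.0, 0.0, 0.4912])
```

Emit:
arm_command:
  rows:
    - [[0.336, 0.429, -0.572], [0, 0, 0]]
    - [[0.336, 0.429, -0.572], [0, 0, 0]]
    - [[0.336, 0.429, -0.572], [0, 0, 0]]
    - [[0.336, 0.429, -0.572], [0, 0, 0]]
    - [[0.336, 0.429, -0.572], [0, 0, 0]]
  grip: 1

```text
clock: 1.9
position: [232.9, 470.2, 348.2]
ee_rot: [0.989, -0.148, 0.001, -0.006]
contact_force: [0.3, 0.4, -0.2]
gripper_width: 85.4
grasp_force: 0.0
```

Emit:
arm_command:
  rows:
    - [[0.528, 0.634, 0], [0, 0, 0]]
    - [[0.528, 0.634, 0], [0, 0, 0]]
    - [[0.528, 0.634, 0], [0, 0, 0]]
    - [[0.528, 0.634, 0], [0, 0, 0]]
    - [[0.528, 0.634, 0], [0, 0, 0]]

```text
clock: 2.4
position: [311.8, 277.3, 341.5]
ee_rot: [0.989, -0.149, 0.0, -0.001]
contact_force: [0.3, 0.1, -1.2]
gripper_width: 85.6
grasp_force: 0.0
```

Emit:
arm_command:
  rows:
    - [[0.497, 0.81, 0], [0, 0, 0]]
    - [[0.497, 0.81, 0], [0, 0, 0]]
    - [[0.497, 0.81, 0], [0, 0, 0]]
    - [[0.497, 0.81, 0], [0, 0, 0]]
    - [[0.497, 0.81, 0], [0, 0, 0]]

```text
clock: 2.9
position: [371.2, 49.3, 341.0]
ee_rot: [0.989, -0.147, 0.0, -0.0]
contact_force: [0.8, 0.7, -0.2]
gripper_width: 85.2
grasp_force: 0.0
```

Emit:
arm_command:
  rows:
    - [[0.394, 0.884, 0], [0, 0, 0]]
    - [[0.394, 0.884, 0], [0, 0, 0]]
    - [[0.394, 0.884, 0], [0, 0, 0]]
    - [[0.394, 0.884, 0], [0, 0, 0]]
    - [[0.394, 0.884, 0], [0, 0, 0]]

```text
clock: 3.4
position: [401.4, -191.1, 340.6]
ee_rot: [0.989, -0.147, 0.0, -0.0]
contact_force: [1.3, 1.5, 0.7]
gripper_width: 85.2
grasp_force: 0.0
```

Emit:
arm_command:
  rows:
    - [[0.274, 0.556, 0.56], [0, 0, 0.2375]]
    - [[0.274, 0.556, 0.56], [0, 0, 0.2375]]
    - [[0.274, 0.556, 0.56], [0, 0, 0.2375]]
    - [[0.274, 0.556, 0.56], [0, 0, 0.2375]]
    - [[0.274, 0.556, 0.56], [0, 0, 0.2375]]

```text
clock: 3.9
position: [424.6, -343.2, 194.7]
ee_rot: [0.865, -0.502, -0.005, 0.0]
contact_force: [0.3, 0.8, -0.5]
gripper_width: 85.1
grasp_force: 0.0
```

Emit:
arm_command:
  rows:
    - [[0, 0, 0], [0, 0, 0.2375]]
    - [[0, 0, 0], [0, 0, 0.2375]]
    - [[0, 0, 0], [0, 0, 0.2375]]
    - [[0, 0, 0], [0, 0, 0.2375]]
    - [[0, 0, 0], [0, 0, 0.2375]]

```text
clock: 4.4
position: [426.8, -341.6, 200.2]
ee_rot: [-0.624, 0.781, 0.0, -0.0]
contact_force: [-0.4, 0.3, 0.2]
gripper_width: 85.2
grasp_force: 0.0
```

```bash
python3 - <<'E'
from h import *
st=arm.read_state();print(st['position'],st['ee_rot'],st['joints'])
ci=arm.camera_info('wrist');im,d=arm.get_image('wrist');cv2.imwrite('pics/w1.png',im)
P=cloud(ci,d);c=rect(P,46,58,(425,-343),60);print(c,rect(P,-5,5,(425,-343),100))
print(rel([425.4,-342.7,110],down(164.7)))
E
```

```text
[ 426.78900295 -341.60277426  200.20537622] [-6.24386597e-01  7.81115410e-01  2.99744212e-04 -6.62000028e-05] [-3.78450751e-01  2.50259833e-01 -1.81388754e-01 -2.00107237e-04
 -1.13973415e+00  1.56430156e-01]
(((425.5877380371094, -346.6355895996094), (75.03053283691406, 23.951953887939453), 75.40119171142578), 1225) (((424.9666442871094, -343.055419921875), (199.6161651611328, 199.189697265625), 61.74749755859375), 15093)
([0.0056, 0.0043, 0.361], [0.0001, 0.0001, 0.0132])
```

Emit:
arm_command:
  rows:
    - [[0.011, 0.002, 0.2], [0, 0, 0.016]]
    - [[0.011, 0.002, 0.4], [0, 0, 0.016]]
    - [[0.011, 0.002, 0.6], [0, 0, 0.016]]
    - [[0.011, 0.002, 0.72], [0, 0, 0.016]]
    - [[0.011, 0.002, 0.72], [0, 0, 0.016]]

```text
clock: 4.95
position: [422.0, -342.6, 16.1]
ee_rot: [-0.607, 0.794, 0.005, -0.002]
contact_force: [0.3, 0.2, 0.3]
gripper_width: 85.6
grasp_force: 0.0
```

Emit:
arm_command:
  rows:
    - [[0, 0, 0], [0, 0, 0]]
    - [[0, 0, 0], [0, 0, 0]]
    - [[0, 0, 0], [0, 0, 0]]
    - [[0, 0, 0], [0, 0, 0]]
    - [[0, 0, 0], [0, 0, 0]]
  grip: 0

```text
clock: 5.45
position: [425.8, -344.7, 21.9]
ee_rot: [-0.607, 0.795, -0.001, 0.001]
contact_force: [-0.3, -0.6, -0.8]
gripper_width: 12.2
grasp_force: 0.0
```

Emit:
arm_command:
  rows:
    - [[0, 0, 0], [0, 0, 0]]
    - [[0, 0, 0], [0, 0, 0]]
    - [[0, 0, 0], [0, 0, 0]]

```text
clock: 5.75
position: [425.2, -344.5, 20.8]
ee_rot: [-0.607, 0.795, -0.0, -0.0]
contact_force: [-0.1, -0.0, -0.2]
gripper_width: -0.2
grasp_force: 0.0
```

```bash
python3 - <<'E'
from h import *
st=arm.read_state();print(st)
c=np.array([599.8,-69.4]);a=np.radians(64.65);ex=np.array([np.cos(a),np.sin(a)]);ey=np.array([-ex[1],ex[0]])
def w(x,y,z): return [*(c+ex*x+ey*y),z]
D=down(154.65)
print('start',w(-57,-60,0),'end',w(-57,90,0))
print('lift',rel(w(-57,-60,110),D))
E
```

```text
{'clock': 5.75, 'joints': array([-3.84542120e-01,  4.49526587e-01, -4.02078908e-01,  2.31950096e-05,
       -7.19175283e-01,  1.18028655e-01]), 'joint_vel': array([ 7.67362702e-05,  2.08040898e-03, -1.78798391e-03,  2.42276212e-04,
       -1.21205459e-03, -8.28724526e-04]), 'joint_efforts': array([ 1.37424345e-04, -3.70042813e+01,  1.33775014e+01,  2.97166608e+00,
       -2.18158893e-04,  2.22429530e-04]), 'position': array([ 425.18231046, -344.46164563,   20.84467085]), 'ee_rot': array([-6.06896710e-01,  7.94780714e-01, -1.05810608e-05, -2.61816710e-06]), 'contact_force': array([-0.08431101, -0.03994516, -0.20645089]), 'wrist_torque': array([-0.02433475, -0.02443159, -0.00092855]), 'grasp_force': 0.0, 'gripper_width': -0.15273665702360179}
start [np.float64(629.6181962211244), np.float64(-146.6002278113123), 0] end [np.float64(494.06180641577464), np.float64(-82.37822859811388), 0]
lift ([-0.9789, -0.5805, -0.3566], [-0.0, -0.0, 0.056])
```

```bash
python3 - <<'E'
from h import *
im,d=arm.get_image('wrist');ci=arm.camera_info('wrist');i2,d2=arm.get_image('scene')
cv2.imwrite('pics/b.png',np.vstack([im,cv2.resize(i2[100:260,310:560],(640,410))])[:, :].copy())
b=cv2.imread('pics/b.png');cv2.imwrite('pics/b.png',cv2.resize(b,(474,600)))
print(project(ci,[425,-344,21]),project(ci,[425,-344,0]))
E
```

```text
[318.3232046  229.83063752] [318.21069316 219.14150899]
```

View pics/b.png

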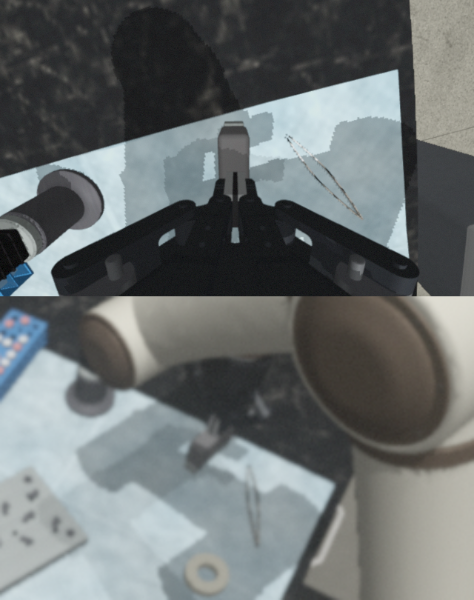

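The wrist view shows the fingers shut, with the scraper lying just beyond them at (235,150) of the combined picture. It is still upright, so I'm measuring where it is now.

```bash
python3 - <<'E'
from h import *
for n in ['wrist','scene','top']:
    ci=arm.camera_info(n);im,d=arm.get_image(n);P=cloud(ci,d);P[d==0]=0
    print(n,rect(P,46,58,(425,-363),70))
    if n=='wrist':
        for u,v in [(316,168),(316,190),(316,215),(316,235),(318,260),(300,250),(336,250)]: print(u,v,im[v,u],np.round(P[v,u]))
        print(np.array(ci['extrinsics']).round(2))
        np.savez('w2',P=P,im=im)
E
```

```text
wrist (((420.8175964355469, -366.3448486328125), (35.151058197021484, 23.902467727661133), 74.61788177490234), 2341)
316 168 [151 152 147] [ 416. -384.   14.]
316 190 [109 108 109] [ 417. -379.   52.]
316 215 [90 90 90] [ 421. -365.   51.]
316 235 [20 14 20] [ 423. -358.   62.]
318 260 [28 28 28] [ 422. -358.   90.]
300 250 [37 32 31] [ 431. -356.   71.]
336 250 [35 32 33] [ 414. -351.   70.]
[[-9.6000e-01  2.5000e-01  7.0000e-02  4.0691e+02]
 [ 2.6000e-01  9.3000e-01  2.6000e-01 -4.1342e+02]
 [ 0.0000e+00  2.7000e-01 -9.6000e-01  1.9621e+02]
 [ 0.0000e+00  0.0000e+00  0.0000e+00  1.0000e+00]]
scene (((425.847900390625, -335.577392578125), (63.25794982910156, 24.727489471435547), 76.69715881347656), 133)
top (((0.0, 0.0), (0.0, 0.0), 0.0), 0)
```

```bash
python3 - <<'E'
from h import *
z=np.load('w2.npz');im=z['im'];P=z['P']
cv2.imwrite('pics/c.png',cv2.resize(im[140:400,220:420],(615,600*1)))
for v in range(160,400,12): print(v,[tuple(np.round(P[v,u]).astype(int)) for u in (306,318,330)])
E
```

```text
160 [(np.int64(422), np.int64(-389), np.int64(0)), (np.int64(414), np.int64(-387), np.int64(-2)), (np.int64(405), np.int64(-384), np.int64(-2))]
172 [(np.int64(422), np.int64(-384), np.int64(21)), (np.int64(415), np.int64(-383), np.int64(23)), (np.int64(407), np.int64(-380), np.int64(20))]
184 [(np.int64(421), np.int64(-383), np.int64(51)), (np.int64(415), np.int64(-381), np.int64(51)), (np.int64(409), np.int64(-380), np.int64(50))]
196 [(np.int64(423), np.int64(-376), np.int64(50)), (np.int64(417), np.int64(-375), np.int64(51)), (np.int64(411), np.int64(-373), np.int64(50))]
208 [(np.int64(425), np.int64(-371), np.int64(53)), (np.int64(419), np.int64(-368), np.int64(51)), (np.int64(412), np.int64(-367), np.int64(52))]
220 [(np.int64(427), np.int64(-364), np.int64(52)), (np.int64(421), np.int64(-362), np.int64(51)), (np.int64(414), np.int64(-360), np.int64(50))]
232 [(np.int64(429), np.int64(-356), np.int64(51)), (np.int64(422), np.int64(-355), np.int64(52)), (np.int64(416), np.int64(-353), np.int64(51))]
244 [(np.int64(427), np.int64(-359), np.int64(72)), (np.int64(422), np.int64(-3
[... 1144 characters left out ...]
4(135)), (np.int64(422), np.int64(-358), np.int64(135)), (np.int64(419), np.int64(-357), np.int64(134))]
352 [(np.int64(425), np.int64(-358), np.int64(138)), (np.int64(422), np.int64(-357), np.int64(138)), (np.int64(419), np.int64(-357), np.int64(139))]
364 [(np.int64(425), np.int64(-359), np.int64(142)), (np.int64(422), np.int64(-357), np.int64(142)), (np.int64(419), np.int64(-358), np.int64(143))]
376 [(np.int64(424), np.int64(-359), np.int64(146)), (np.int64(422), np.int64(-358), np.int64(146)), (np.int64(419), np.int64(-357), np.int64(146))]
388 [(np.int64(424), np.int64(-359), np.int64(149)), (np.int64(422), np.int64(-358), np.int64(149)), (np.int64(419), np.int64(-357), np.int64(149))]
```

View pics/c.png

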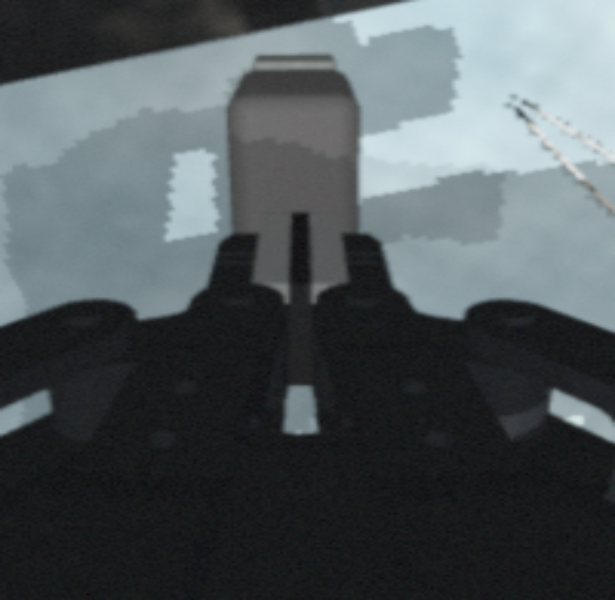

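The close-up shows the grey pads shut just above the block top, at about z = 59, although the reported TCP is 21. So the true fingertips sit roughly 38 mm higher than reported. I'll open and go down in watched steps.

Emit:
arm_command:
  rows:
    - [[0, 0, 0], [0, 0, 0]]
    - [[0, 0, 0], [0, 0, 0]]
    - [[0, 0, 0], [0, 0, 0]]
    - [[0, 0, 0], [0, 0, 0]]
    - [[0, 0, 0], [0, 0, 0]]
  grip: 1

```text
clock: 6.5
position: [425.2, -344.5, 20.8]
ee_rot: [-0.607, 0.795, -0.0, 0.0]
contact_force: [0.1, -1.2, -0.4]
gripper_width: 72.1
grasp_force: 0.0
```

Emit:
arm_command:
  rows:
    - [[0, 0, 0.02], [0, 0, 0]]
    - [[0, 0, 0.04], [0, 0, 0]]
    - [[0, 0, 0.06], [0, 0, 0]]
    - [[0, 0, 0.06], [0, 0, 0]]
    - [[0, 0, 0.06], [0, 0, 0]]

```text
clock: 7.0
position: [425.1, -344.4, 5.5]
ee_rot: [-0.607, 0.795, 0.0, -0.0]
contact_force: [-0.0, 0.4, -0.1]
gripper_width: 85.1
grasp_force: 0.0
```

```bash
python3 - <<'E'
from h import *
st=arm.read_state();print(st['position'],st['gripper_width'],st['contact_force'])
im,d=arm.get_image('wrist');ci=arm.camera_info('wrist');P=cloud(ci,d)
R0=R.from_quat(st['ee_rot']);Q=R0.inv().apply((P.reshape(-1,3)-st['position'])).reshape(P.shape)
np.savez('w3',P=P,im=im,Q=Q)
# dark pixels: finger points in tool frame: most forward along z
m=(im.max(-1)<70)&(d>0)&(abs(Q[...,1])<65)&(abs(Q[...,0])<25)&(Q[...,2]<10)
for lo,hi in [(-60,-50),(-50,-43),(-43,-35),(35,43),(43,50),(50,60)]:
    q=Q[m&(Q[...,1]>lo)&(Q[...,1]<hi)]; print(lo,hi,len(q),np.percentile(q[:,2],[50,95,99]) if len(q) else 0)
cv2.imwrite('pics/d.png',cv2.resize(im[100:400,100:540],(800,545)))
E
```

```text
[ 425.05260402 -344.42561664    5.50132615] 85.10556455519144 [-0.01208795  0.37783495 -0.06040989]
-60 -50 3344 [-100.71125961  -76.14896513  -60.56201897]
-50 -43 2157 [-78.15544244 -51.34078609 -47.91426257]
-43 -35 1164 [-112.20609453  -82.6002466   -72.7690298 ]
35 43 2372 [-81.73080695 -52.71461099 -48.96719833]
43 50 922 [-96.86904068 -80.3819399  -60.60409378]
50 60 4816 [-116.14489544  -90.6096452   -62.60645018]
```

View pics/d.png

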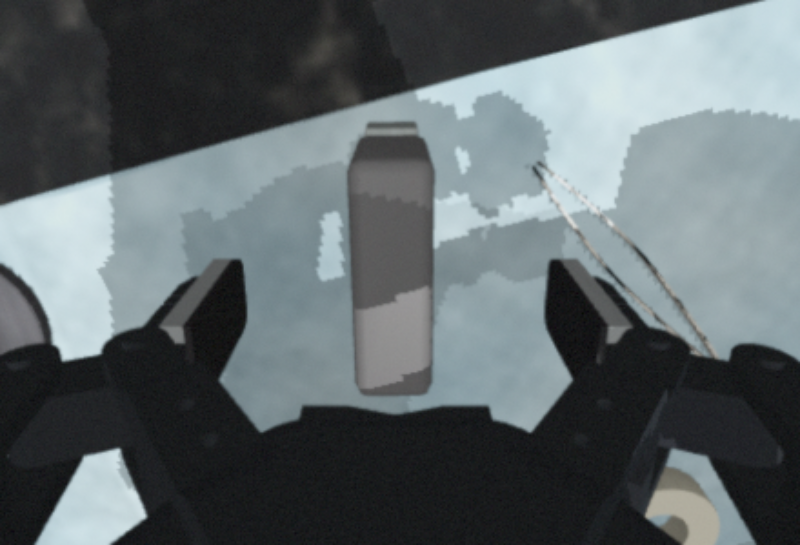

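The pads are open on either side of the block, at crop (200,290) and (590,290). Their tips sit about 48 mm behind the reported TCP. That confirms the offset.

```bash
python3 - <<'E'
from h import *
print(arm.tcp_to_grasp,[a for a in dir(arm) if a[0]!='_'])
z=np.load('w3.npz');Q=z['Q'];im=z['im']
# crop->pixel: u=100+x*.55, v=100+y*.55 ; pad tips
for x,y in [(235,264),(240,290),(225,275),(178,325),(560,264),(555,290),(575,275),(618,325),(215,320),(580,320)]:
    u,v=int(100+x*.55),int(100+y*.5505);print((x,y),np.round(Q[v,u],1))
# palm
for x,y in [(400,425),(400,470),(340,415),(460,415)]:
    u,v=int(100+x*.55),int(100+y*.5505);print('palm',np.round(Q[v,u],1))
E
```

```text
18.700000000000003 ['IKError', 'camera_info', 'get_image', 'job_done', 'read_state', 'spot_in', 'tcp_to_grasp']
(235, 264) [ 13.2 -43.2 -53.1]
(240, 290) [  3.7 -43.7 -49.4]
(225, 275) [ 13.7 -43.7 -60.5]
(178, 325) [  71.4   -0.6 -175.7]
(560, 264) [ 13.6  43.  -53.7]
(555, 290) [  6.5  41.9 -54.5]
(575, 275) [ 13.1  45.  -59.1]
(618, 325) [ 14.2  45.3 -83.8]
(215, 320) [  7.  -43.2 -70.7]
(580, 320) [  8.1  42.3 -72.3]
palm [  13.2    0.2 -110.6]
palm [ 1.380e+01  1.000e-01 -1.199e+02]
palm [  12.7   -9.5 -108.1]
palm [  11.7   10.  -107. ]
```

Emit:
arm_command:
  rows:
    - [[0, 0, 0.03], [0, 0, 0]]
    - [[0, 0, 0.06], [0, 0, 0]]
    - [[0, 0, 0.084], [0, 0, 0]]
    - [[0, 0, 0.084], [0, 0, 0]]
    - [[0, 0, 0.084], [0, 0, 0]]

```text
clock: 7.55
position: [425.1, -344.4, -15.5]
ee_rot: [-0.607, 0.795, 0.0, -0.0]
contact_force: [0.6, -0.2, 0.2]
gripper_width: 85.2
grasp_force: 0.0
```

Emit:
arm_command:
  rows:
    - [[0, 0, 0], [0, 0, 0]]
    - [[0, 0, 0], [0, 0, 0]]
    - [[0, 0, 0], [0, 0, 0]]
    - [[0, 0, 0], [0, 0, 0]]
    - [[0, 0, 0], [0, 0, 0]]
  grip: 0

```text
clock: 8.05
position: [425.5, -344.6, -14.8]
ee_rot: [-0.607, 0.795, -0.0, 0.0]
contact_force: [0.4, 0.4, 2.7]
gripper_width: 23.5
grasp_force: 59.2
```

Emit:
arm_command:
  rows:
    - [[0, 0, 0], [0, 0, 0]]
    - [[0, 0, 0], [0, 0, 0]]

```text
clock: 8.25
position: [425.5, -344.6, -14.8]
ee_rot: [-0.607, 0.795, -0.0, 0.0]
contact_force: [-0.1, -0.1, 4.4]
gripper_width: 23.5
grasp_force: 59.3
```

Emit:
arm_command:
  rows:
    - [[0, 0, -0.18], [0, 0, 0]]
    - [[0, 0, -0.36], [0, 0, 0]]
    - [[-0.1, -0.06, -0.5], [0, 0, 0]]
    - [[-0.27, -0.16, -0.5], [0, 0, 0]]
    - [[-0.44, -0.26, -0.5], [0, 0, 0]]

```text
clock: 8.75
position: [517.6, -254.7, 111.0]
ee_rot: [-0.606, 0.796, -0.001, 0.001]
contact_force: [0.2, -0.6, -1.8]
gripper_width: 23.0
grasp_force: 59.5
```

Emit:
arm_command:
  rows:
    - [[-0.17, -0.1, 0], [0, 0, 0.02]]
    - [[-0.34, -0.2, 0], [0, 0, 0.04]]
    - [[-0.5, -0.3, 0], [0, 0, 0.056]]
    - [[-0.539, -0.32, 0], [0, 0, 0.056]]
    - [[-0.539, -0.32, 0], [0, 0, 0.056]]

```text
clock: 9.25
position: [629.8, -144.8, 108.2]
ee_rot: [-0.536, 0.844, 0.001, -0.001]
contact_force: [-0.6, 0.6, -2.1]
gripper_width: 23.2
grasp_force: 59.5
```

```bash
cat >> h.py <<'E'
c=np.array([599.8,-69.4]);a_=np.radians(64.65);ex=np.array([np.cos(a_),np.sin(a_)]);ey=np.array([-ex[1],ex[0]])
def w(x,y,z): return [*(c+ex*x+ey*y),z]
def rigxy(p): q=np.asarray(p)[...,:2]-c; return np.stack([q@ex,q@ey],-1)
E
python3 - <<'E'
from h import *
st=arm.read_state();print(st['position'],st['contact_force'],st['grasp_force'],rigxy(st['position']))
ci=arm.camera_info('wrist');im,d=arm.get_image('wrist');P=cloud(ci,d);cv2.imwrite('pics/w5.png',im)
for r in arm.spot_in('wrist','chip0'):
    u,v=map(int,r['position']);print(r['score'],u,v,P[v,u].round(),rigxy(P[v,u]).round())
print(rel(w(-57,-60,13),down(154.65)))
# scraper extent in tool frame
Q=R.from_quat(st['ee_rot']).inv().apply(P.reshape(-1,3)-st['position']);m=(abs(Q[:,1])<14)&(abs(Q[:,0])<60)&(Q[:,2]>-32)&(Q[:,2]<25)
print(np.percentile(Q[m],[1,50,99],axis=0))
E
```

```text
[ 629.78828951 -144.76436365  108.18648219] [-0.61577368  0.63853272 -2.10366295] 59.472692012786865 [-55.26808767 -59.36769577]
0.7 382 192 [ 573. -123.   28.] [-61.   1.]
0.65 405 215 [561. -92.  27.] [-37.  26.]
0.64 353 210 [ 605. -118.   27.] [-42. -25.]
0.59 406 168 [ 544. -136.   30.] [-84.  22.]
([-0.0036, -0.006, 0.3831], [0.0008, -0.0003, -0.0])
[[ 38.94582629  -9.71118531 -31.87638127]
 [ 41.13283524  -1.0467868  -27.3908835 ]
 [ 41.75012727   7.68376012 -16.22672127]]
```

Emit:
arm_command:
  rows:
    - [[0, 0, 0.15], [0, 0, 0]]
    - [[0, 0, 0.3], [0, 0, 0]]
    - [[0, 0, 0.37], [0, 0, 0]]
    - [[0, 0, 0.385], [0, 0, 0]]
    - [[0, 0, 0.385], [0, 0, 0]]

```text
clock: 9.85
position: [628.7, -147.8, 13.6]
ee_rot: [-0.534, 0.845, 0.0, -0.0]
contact_force: [0.2, 0.0, -1.2]
gripper_width: 23.4
grasp_force: 59.4
```

Emit:
arm_command:
  rows:
    - [[0, 0, 0.008], [0, 0, 0]]
    - [[0, 0, 0.016], [0, 0, 0]]
    - [[0, 0, 0.016], [0, 0, 0]]
    - [[0, 0, 0.016], [0, 0, 0]]

```text
clock: 10.25
position: [629.9, -146.5, 10.2]
ee_rot: [-0.535, 0.845, -0.0, 0.0]
contact_force: [-0.1, 1.1, -2.2]
gripper_width: 23.1
grasp_force: 59.4
```

Not touching yet; going lower.

Emit:
arm_command:
  rows:
    - [[0, 0, 0.008], [0, 0, 0]]
    - [[0, 0, 0.01], [0, 0, 0]]
    - [[0, 0, 0.01], [0, 0, 0]]

```text
clock: 10.55
position: [630.2, -146.5, 8.2]
ee_rot: [-0.535, 0.845, -0.001, 0.001]
contact_force: [-1.0, 0.8, 5.0]
gripper_width: 23.2
grasp_force: 60.4
```

Emit:
arm_command:
  rows:
    - [[0, 0.06, 0], [0, 0, 0]]
    - [[0, 0.13, 0], [0, 0, 0]]
    - [[0, 0.2, 0], [0, 0, 0]]
    - [[0, 0.27, 0], [0, 0, 0]]
    - [[0, 0.34, 0], [0, 0, 0]]

```text
clock: 11.05
position: [554.9, -110.1, 8.2]
ee_rot: [-0.535, 0.845, -0.002, 0.002]
contact_force: [1.5, -0.3, 2.6]
gripper_width: 23.3
grasp_force: 60.0
```

Emit:
arm_command:
  rows:
    - [[0, 0.07, 0], [0, 0, 0]]
    - [[0, 0.14, 0], [0, 0, 0]]
    - [[0, 0.2, 0], [0, 0, 0]]
    - [[0, 0.23, 0], [0, 0, 0]]
    - [[0, 0.23, 0], [0, 0, 0]]

```text
clock: 11.55
position: [499.4, -85.3, 6.7]
ee_rot: [-0.535, 0.845, 0.001, -0.001]
contact_force: [0.2, -0.9, -1.0]
gripper_width: 23.1
grasp_force: 59.5
```

```bash
python3 - <<'E'
from h import *
st=arm.read_state();print(st['position'],rigxy(st['position']))
for n in ['wrist','scene','top']:
    ci=arm.camera_info(n);im,d=arm.get_image(n);P=cloud(ci,d);cv2.imwrite(f'pics/{n}6.png',im)
    for r in arm.spot_in(n,'chip0'):
        u,v=map(int,r['position']);print(n,r['score'],u,v,P[v,u].round(),rigxy(P[v,u]).round())
a=cv2.imread('pics/wrist6.png');b=cv2.imread('pics/scene6.png')[150:300,220:420]
cv2.imwrite('pics/e.png',np.vstack([a[:, :][60:400],cv2.resize(b,(640,260*1))]))
E
```

```text
[499.41797682 -85.29434474   6.71946724] [-57.3420947   83.91105379]
wrist 0.57 306 172 [ 490. -124.    5.] [-96.  76.]
scene 0.46 291 216 [617. -45.  95.] [29. -5.]
```

View pics/e.png

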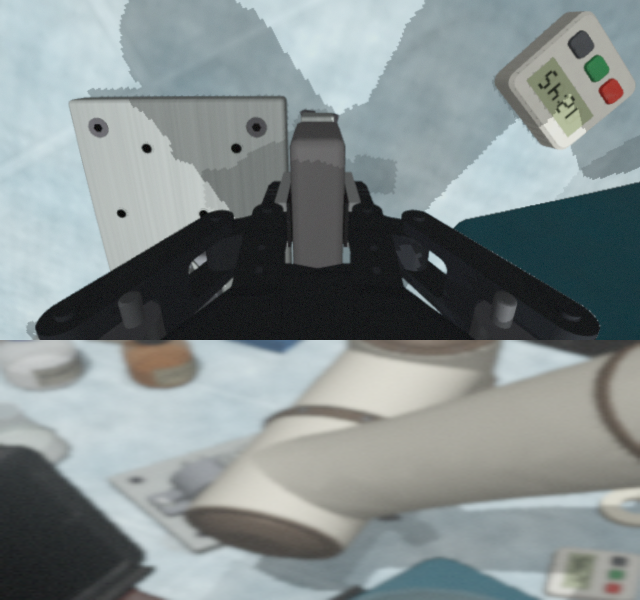

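The wrist view shows the near half of the plate is bare, and the scraper stands past the plate edge at (318,200). I'll lift and check where the chips went.

Emit:
arm_command:
  rows:
    - [[0, 0, -0.15], [0, 0, 0]]
    - [[0, 0, -0.3], [0, 0, 0]]
    - [[0, 0, -0.45], [0, 0, 0]]
    - [[0.15, 0.0, -0.6], [0, 0, 0]]
    - [[0.3, 0.0, -0.6], [0, 0, 0]]

```text
clock: 12.35
position: [472.5, -154.0, 162.3]
ee_rot: [-0.536, 0.844, -0.004, 0.004]
contact_force: [0.8, 0.1, -2.5]
gripper_width: 23.2
grasp_force: 59.7
```

Emit:
arm_command:
  rows:
    - [[0.2, 0, 0], [0, 0, 0]]
    - [[0.4, 0, 0], [0, 0, 0]]
    - [[0.5, 0, 0], [0, 0, 0]]
    - [[0.5, 0, 0], [0, 0, 0]]

```text
clock: 12.75
position: [413.4, -268.7, 156.8]
ee_rot: [-0.533, 0.846, 0.0, -0.0]
contact_force: [0.5, 0.1, -2.2]
gripper_width: 23.4
grasp_force: 59.7
```

```bash
python3 - <<'E'
from h import *
st=arm.read_state();print(st['position'],rigxy(st['position']))
for n in ['wrist','scene','top']:
    ci=arm.camera_info(n);im,d=arm.get_image(n);P=cloud(ci,d);cv2.imwrite(f'pics/{n}7.png',im)
    for r in arm.spot_in(n,'chip0'):
        u,v=map(int,r['position']);print(n,r['score'],u,v,P[v,u].round(),rigxy(P[v,u]).round())
a=cv2.imread('pics/top7.png')[130:280,230:430];b=cv2.imread('pics/scene7.png')[170:300,230:420]
cv2.imwrite('pics/f.png',np.vstack([cv2.resize(a,(480,300)),cv2.resize(b,(480,300))]))
print(rel([425,-300,100],down(165)))
E
```

```text
[ 413.41956951 -268.66382142  156.7653411 ] [-259.87472074   83.11958203]
wrist 0.67 320 246 [ 405. -286.  223.] [-279.   83.]
top 0.32 284 191 [610. -45. 102.] [26.  1.]
([0.1087, -0.0926, 0.228], [0.0, 0.0, -0.057])
```

View pics/f.png

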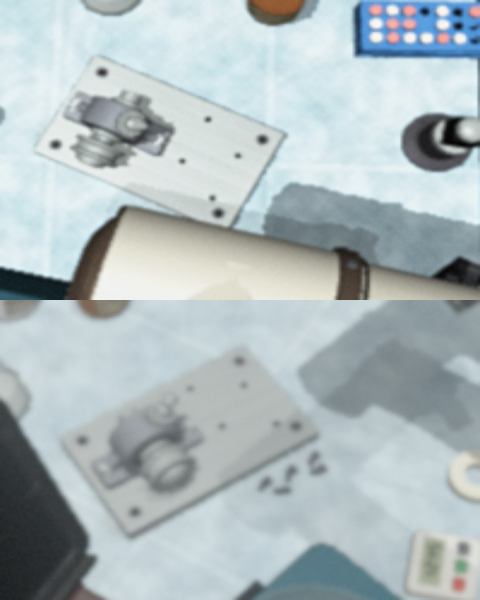

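The plate is bare. All five chips lie on the bench beyond its edge, at (265–320, 458–491) in the lower picture. Next I set the scraper down here.

Emit:
arm_command:
  rows:
    - [[0, 0, 0.18], [0, 0, 0]]
    - [[0, 0, 0.36], [0, 0, 0]]
    - [[0, 0, 0.54], [0, 0, 0]]
    - [[0, 0, 0.66], [0, 0, 0]]
    - [[0, 0, 0.68], [0, 0, 0]]

```text
clock: 13.55
position: [413.2, -264.7, -15.1]
ee_rot: [-0.536, 0.844, 0.003, -0.003]
contact_force: [-6.2, 9.0, 23.6]
gripper_width: 23.5
grasp_force: 63.4
```

Emit:
arm_command:
  rows:
    - [[0, 0, 0.004], [0, 0, 0]]
    - [[0, 0, 0.008], [0, 0, 0]]
    - [[0, 0, 0.008], [0, 0, 0]]

```text
clock: 13.85
position: [416.1, -266.1, -14.4]
ee_rot: [-0.535, 0.845, -0.001, 0.0]
contact_force: [-0.1, 0.2, -2.1]
gripper_width: 23.4
grasp_force: 59.7
```

Emit:
arm_command:
  rows:
    - [[0, 0, 0.006], [0, 0, 0]]
    - [[0, 0, 0.008], [0, 0, 0]]
    - [[0, 0, 0.008], [0, 0, 0]]

```text
clock: 14.15
position: [416.2, -266.3, -15.0]
ee_rot: [-0.535, 0.845, -0.001, 0.001]
contact_force: [-0.0, 3.9, 10.1]
gripper_width: 23.2
grasp_force: 61.3
```

Emit:
arm_command:
  rows:
    - [[0, 0, 0], [0, 0, 0]]
    - [[0, 0, 0], [0, 0, 0]]
    - [[0, 0, 0], [0, 0, 0]]
    - [[0, 0, 0], [0, 0, 0]]
    - [[0, 0, 0], [0, 0, 0]]
  grip: 1

```text
clock: 14.65
position: [415.1, -266.3, -17.0]
ee_rot: [-0.535, 0.845, 0.0, -0.0]
contact_force: [1.0, -0.1, -0.3]
gripper_width: 85.5
grasp_force: 0.0
```

Emit:
arm_command:
  rows:
    - [[0, 0, 0], [0, 0, 0]]
    - [[0, 0, -0.15], [0, 0, 0]]
    - [[0, 0, -0.35], [0, 0, 0]]
    - [[0, 0, -0.55], [0, 0, 0]]
    - [[0, 0, -0.7], [0, 0, 0]]

```text
clock: 15.15
position: [415.8, -266.6, 161.4]
ee_rot: [-0.535, 0.845, -0.001, 0.001]
contact_force: [2.0, -0.7, -0.1]
gripper_width: 85.4
grasp_force: 0.0
```

```bash
python3 - <<'E'
from h import *
st=arm.read_state();print(st['position'],st['ee_rot'],st['joints'])
D=down(83)
for n in ['wrist','top','scene']:
    ci=arm.camera_info(n);im,d=arm.get_image(n);P=cloud(ci,d);P[d==0]=0;cv2.imwrite(f'pics/{n}8.png',im)
    print(n,'scraper',rect(P,44,60,(415,-268),60),'gun',rect(P,112,130,(607,-342),35),rect(P,75,112,(607,-342),25),'stand',rect(P,52,66,(607,-342),35))
for yaw in [-100,-10,80,170]: print(yaw,rel([607,-341,180],down(yaw)))
E
```

```text
[ 415.78115982 -266.60075498  161.3582056 ] [-0.53487377  0.84493016 -0.00143931  0.00099632] [-2.40303307e-01  1.92066727e-01 -3.63997367e-01  6.60771681e-04
 -1.01127640e+00 -2.02124142e-01]
wrist scraper (((415.61175537109375, -268.2062072753906), (75.10076904296875, 23.330551147460938), 64.10831451416016), 1544) gun (((608.600341796875, -348.9491882324219), (26.996416091918945, 25.3613224029541), 75.7147216796875), 768) (((607.9439697265625, -348.8885498046875), (28.542613983154297, 28.247188568115234), 79.78443908691406), 1081) stand (((600.0633544921875, -349.2030944824219), (43.67619705200195, 25.68067741394043), 88.89575958251953), 397)
top scraper (((0.0, 0.0), (0.0, 0.0), 0.0), 0) gun (((610.0126342773438, -345.9388427734375), (25.362077713012695, 25.917259216308594), 82.5107421875), 137) (((609.492919921875, -345.65985107421875), (28.96375274658203, 28.50322914123535), 82.81074523925781), 120) stand (((604.6746215820312, -336.6201477050781), (43.339454650878906, 22.699941635131836), 28.54901695251465), 53)
scene scraper (((416.50103759765625, -263.95343017578125), (75.47602844238281, 24.85420036315918), 65.14283752441406), 295) gun (((611.8255004882812, -333.7010192871094), (7.369377136230469, 19.92635726928711), 74.2623062133789), 23) (((605.7073364257812, -335.5218200683594), (34.602596282958984, 20.27288818359375), 26.844215393066406), 121) stand (((603.9008178710938, -337.2398681640625), (39.191162109375, 31.226259231567383), 30.2092227935791), 67)
-100 ([-0.0573, -0.8152, -0.0705], [-0.0019, -0.0017, -0.5853])
-10 ([-0.0573, -0.8152, -0.0705], [0.0001, 0.0032, 0.9147])
80 ([-0.0573, -0.8152, -0.0705], [-0.0016, 0.0018, 0.4147])
170 ([-0.0573, -0.8152, -0.0705], [-0.0022, 0.0001, -0.0853])
```

Emit:
arm_command:
  rows:
    - [[-0.01, -0.2, 0], [0, 0, -0.03]]
    - [[-0.02, -0.4, 0], [0, 0, -0.06]]
    - [[-0.03, -0.6, 0], [0, 0, -0.096]]
    - [[-0.04, -0.8, 0], [0, 0, -0.096]]
    - [[-0.04, -0.837, 0], [0, 0, -0.096]]

```text
clock: 15.8
position: [611.1, -347.8, 152.8]
ee_rot: [-0.655, 0.755, 0.002, -0.001]
contact_force: [-1.4, 0.4, -0.9]
gripper_width: 85.3
grasp_force: 0.0
```

Emit:
arm_command:
  rows:
    - [[0, 0, 0], [0, 0, 0]]
    - [[0, 0, 0], [0, 0, 0]]

```text
clock: 16.0
position: [607.0, -346.2, 156.4]
ee_rot: [-0.655, 0.755, 0.002, -0.001]
contact_force: [-0.5, 0.2, 0.1]
gripper_width: 85.4
grasp_force: 0.0
```

```bash
python3 - <<'E'
from h import *
st=arm.read_state();print(st['position'],st['ee_rot'])
ci=arm.camera_info('wrist');im,d=arm.get_image('wrist');P=cloud(ci,d);P[d==0]=0
print(rect(P,114,130,(608,-346),30),rect(P,98,130,(608,-346),30))
print('plate',rect(P,17,29,(599.8,-69.4),140))
y=R.from_quat(st['ee_rot']).as_matrix()[:,1];print('yaw',np.degrees(np.arctan2(y[1],y[0])))
print(rel([609.3,-347,100],down(172)))
E
```

```text
[ 607.02159594 -346.19970787  156.43168514] [-0.65548452  0.75520651  0.00161344 -0.00075664]
(((609.2916259765625, -349.161865234375), (26.372690200805664, 26.380001068115234), 84.95755004882812), 818) (((609.41552734375, -349.6429138183594), (28.04068374633789, 28.82796287536621), 79.83318328857422), 1174)
plate (((572.642578125, -150.15370178222656), (48.6965217590332, 111.55322265625), 64.9749755859375), 1780)
yaw 171.9130516400574
([0.002, -0.01, 0.2301], [0.0006, 0.0002, -0.0004])
```

Emit:
arm_command:
  rows:
    - [[0.004, -0.009, 0.12], [0, 0, 0]]
    - [[0.004, -0.009, 0.24], [0, 0, 0]]
    - [[0.004, -0.009, 0.36], [0, 0, 0]]
    - [[0.004, -0.009, 0.46], [0, 0, 0]]
    - [[0.004, -0.009, 0.478], [0, 0, 0]]

```text
clock: 16.55
position: [607.1, -346.6, 35.9]
ee_rot: [-0.655, 0.755, 0.003, -0.001]
contact_force: [-1.0, -0.3, -1.1]
gripper_width: 85.5
grasp_force: 0.0
```

Emit:
arm_command:
  rows:
    - [[0, 0, 0], [0, 0, 0]]
    - [[0, 0, 0], [0, 0, 0]]

```text
clock: 16.75
position: [611.4, -348.5, 41.0]
ee_rot: [-0.656, 0.755, -0.002, 0.001]
contact_force: [0.4, -0.2, 0.1]
gripper_width: 85.6
grasp_force: 0.0
```

Emit:
arm_command:
  rows:
    - [[0, 0, 0], [0, 0, 0]]
    - [[0, 0, 0], [0, 0, 0]]
    - [[0, 0, 0], [0, 0, 0]]
    - [[0, 0, 0], [0, 0, 0]]
    - [[0, 0, 0], [0, 0, 0]]
  grip: 0

```text
clock: 17.25
position: [610.7, -348.3, 39.1]
ee_rot: [-0.656, 0.755, -0.0, 0.0]
contact_force: [-1.4, 0.2, 1.9]
gripper_width: 27.3
grasp_force: 59.2
```

Emit:
arm_command:
  rows:
    - [[0, 0, 0], [0, 0, 0]]
    - [[0, 0, 0], [0, 0, 0]]

```text
clock: 17.45
position: [610.7, -348.3, 39.1]
ee_rot: [-0.656, 0.755, -0.0, -0.0]
contact_force: [-1.3, 0.4, 3.0]
gripper_width: 27.4
grasp_force: 59.3
```

Emit:
arm_command:
  rows:
    - [[0, 0, -0.1], [0, 0, 0]]
    - [[0, 0, -0.22], [0, 0, 0]]
    - [[0, 0, -0.36], [0, 0, 0]]
    - [[0, 0, -0.5], [0, 0, 0]]
    - [[0, 0, -0.6], [0, 0, 0]]

```text
clock: 17.95
position: [610.8, -348.0, 189.6]
ee_rot: [-0.656, 0.755, -0.0, 0.0]
contact_force: [0.2, -0.4, -3.8]
gripper_width: 27.3
grasp_force: 59.7
```

Emit:
arm_command:
  rows:
    - [[0, 0, 0], [0, 0, 0]]
    - [[0, 0, 0], [0, 0, 0]]

```text
clock: 18.15
position: [609.9, -347.3, 186.4]
ee_rot: [-0.655, 0.755, 0.002, -0.0]
contact_force: [-0.1, 0.5, -4.0]
gripper_width: 27.2
grasp_force: 59.9
```

```bash
cat >> h.py <<'E'
N=np.array([*(-0.5*ex),np.cos(np.pi/6)])
NO=np.array(w(26,0,90))
def press(l,yaw0=0):
    """tool pose (reported TCP) with mouth at l mm from nipple origin along axis; tool y = ey"""
    y=np.array([*ey,0]);z=-N;Rt=R.from_matrix(np.stack([np.cross(y,z),y,z],1))
    return NO+N*(31+l),Rt
E
python3 - <<'E'
from h import *
st=arm.read_state();print(st['position'],st['contact_force'])
T=R.from_quat(st['ee_rot'])
for n in ['scene','wrist','top']:
    ci=arm.camera_info(n);im,d=arm.get_image(n);P=cloud(ci,d);P[d==0]=0;cv2.imwrite(f'pics/{n}9.png',im)
    Q=T.inv().apply(P.reshape(-1,3)-st['position']);m=(np.hypot(Q[:,0],Q[:,1])<28)
    for lo,hi in [(-5,0),(2,15),(15,22),(22,28),(28,34),(34,42)]:
        q=Q[m&(Q[:,2]>lo)&(Q[:,2]<hi)];print(n,lo,hi,len(q),(q.min(0).round(1),q.max(0).round(1)) if len(q)>3 else '')
# nipple from several: points above plate near nipple
    if n!='wrist':
        rx=rigxy(P.reshape(-1,3));z=P.reshape(-1,3)[:,2];k=(abs(rx[:,1])<20)&(rx[:,0]>-20)&(rx[:,0]<40)&(z>96)&(z<125)
        print('nip',k.sum(),rx[k].mean(0),z[k].mean(), z[k].max(), 'top5',np.c_[rx[k],z[k]][np.argsort(-z[k])[:8]].mean(0))
p,Rt=press(60);print(p,rel(p,Rt))
E
```

```text
[ 609.87810964 -347.27882726  186.41242446] [-0.1248313   0.48300563 -4.04895096]
scene -5 0 27 (array([-15.9,  -7.2,  -5. ]), array([ 5. , 11.6, -0.2]))
scene 2 15 54 (array([-18.5, -11.2,   2.1]), array([ 5.7, 14.6, 15. ]))
scene 15 22 24 (array([-17.6,  -8.9,  15.3]), array([-3.6, 14.2, 21.9]))
scene 22 28 23 (array([-17.4, -11.5,  22. ]), array([ 2.8, 14.5, 27.4]))
scene 28 34 8 (array([-17.4,  -7.6,  28.1]), array([ 3. , 13.6, 30. ]))
scene 34 42 0 
nip 67 [22.53361063  2.29936261] 104.63602074274566 116.56195652769236 top5 [ 15.41137257   1.43760016 114.20999192]
wrist -5 0 0 
wrist 2 15 156 (array([  7.8, -11.1,   4.5]), array([15.1, 12.5, 15. ]))
wrist 15 22 63 (array([  6.5, -11.2,  15.1]), array([15.1, 13.6, 22. ]))
wrist 22 28 94 (array([  4.6, -12.4,  22. ]), array([15.1, 13.8, 27.9]))
wrist 28 34 48 (array([  5. , -11.9,  28.1]), array([15.1, 14.3, 32.2]))
wrist 34 42 0 
top -5 0 0 
top 2 15 41 (array([-15.5,  -8.7,   2.9]), array([ 0.4, 14.8, 15. ]))
top 15 22 11 (array([-15.3,  -4.9,  15.1]), array([-4.2, 14.2, 21.8]))
top 22 28 18 (array([-16.1,  -6.3,  22.3]), array([ 2.1, 14.8, 27.1]))
top 28 34 9 (array([-15.7,  -9. ,  28.4]), array([-3.9, 14.4, 33.2]))
top 34 42 0 
nip 66 [22.76028079  0.03683345] 105.75844017140915 115.98553290035647 top5 [ 16.37824326  -0.40942271 114.83256522]
[591.4511401  -87.02233067 168.80831174] ([-1.0209, 0.2167, 0.0681], [0.0269, -0.1651, 0.0932])
```

Emit:
arm_command:
  rows:
    - [[-0.15, 0.03, 0], [0, 0, 0]]
    - [[-0.3, 0.06, 0], [0, 0, 0]]
    - [[-0.45, 0.1, 0], [0, 0, 0]]
    - [[-0.6, 0.13, 0], [0, 0, 0]]
    - [[-0.6, 0.13, 0], [0, 0, 0]]

```text
clock: 18.8
position: [598.5, -190.8, 187.1]
ee_rot: [-0.657, 0.754, 0.002, -0.001]
contact_force: [0.2, -0.4, -3.4]
gripper_width: 27.2
grasp_force: 59.8
```

Emit:
arm_command:
  rows:
    - [[-0.1, 0.02, 0], [0.006, -0.037, 0.021]]
    - [[-0.2, 0.04, 0.01], [0.012, -0.074, 0.042]]
    - [[-0.3, 0.06, 0.02], [0.018, -0.11, 0.063]]
    - [[-0.4, 0.08, 0.03], [0.024, -0.147, 0.084]]
    - [[-0.421, 0.087, 0.034], [0.027, -0.165, 0.093]]

```text
clock: 19.3
position: [591.3, -87.1, 178.4]
ee_rot: [-0.516, 0.816, 0.138, 0.22]
contact_force: [-0.1, -0.5, -2.8]
gripper_width: 27.5
grasp_force: 59.8
```

Emit:
arm_command:
  rows:
    - [[0, 0, 0], [0, 0, 0]]
    - [[0, 0, 0], [0, 0, 0]]
    - [[0, 0, 0], [0, 0, 0]]

```text
clock: 19.6
position: [593.0, -88.2, 179.7]
ee_rot: [-0.518, 0.816, 0.135, 0.219]
contact_force: [0.6, -0.1, -3.6]
gripper_width: 27.3
grasp_force: 59.8
```

```bash
python3 - <<'E'
from h import *
st=arm.read_state();print(st['position'],st['joints'].round(2),st['contact_force'])
p,Rt=press(60);print(p,rel(p,Rt))
T=R.from_quat(st['ee_rot'])
for n in ['scene','wrist','top']:
    ci=arm.camera_info(n);im,d=arm.get_image(n);P=cloud(ci,d);P[d==0]=0;cv2.imwrite(f'pics/{n}10.png',im)
    Q=T.inv().apply(P.reshape(-1,3)-st['position']);m=(np.hypot(Q[:,0],Q[:,1])<30)
    print(n,'nippleproj',project(ci,NO+26*N),project(ci,NO),'mouth',project(ci,T.apply([0,0,31])+st['position']))
    for lo,hi in [(2,15),(15,30),(60,66),(70,77),(85,96)]:
        q=Q[m&(Q[:,2]>lo)&(Q[:,2]<hi)];print(n,lo,hi,len(q),(q.min(0).round(1),q.max(0).round(1)) if len(q)>3 else '')
a=cv2.imread('pics/wrist10.png')[60:360,180:460];b=cv2.imread('pics/scene10.png')[165:265,245:345]
cv2.imwrite('pics/g.png',np.hstack([cv2.resize(a,(420,450)),cv2.resize(b,(380,450))]))
E
```

```text
[593.00518516 -88.21637296 179.73917431] [-0.19  0.34 -0.01 -0.56 -1.13 -0.03] [ 0.58395956 -0.06611091 -3.6296081 ]
[591.4511401  -87.02233067 168.80831174] ([0.0203, 0.0079, 0.0387], [-0.0015, -0.0006, 0.0015])
scene nippleproj [298.12267965 210.0459269 ] [293.5888316  218.07307494] mouth [303.77511116 195.6187794 ]
scene 2 15 80 (array([-15.6, -10.1,   2. ]), array([ 4.8, 15.4, 14.9]))
scene 15 30 64 (array([-16.7,  -8.5,  15.1]), array([ 5.2, 15.6, 29.6]))
scene 60 66 0 
scene 70 77 12 (array([-3.3,  0.2, 72.9]), array([ 7.3, 10. , 77. ]))
scene 85 96 28 (array([-4. , -2.3, 87.3]), array([10. , 11.5, 96. ]))
wrist nippleproj [320.47081023 192.88006748] [320.29515367 186.47681019] mouth [318.17507321 213.04836274]
wrist 2 15 187 (array([  7. , -12.3,   2.2]), array([14.9, 12. , 15. ]))
wrist 15 30 175 (array([  3.6, -13.7,  15. ]), array([14.8, 13.3, 29.9]))
wrist 60 66 0 
wrist 70 77 82 (array([ 2.4, -2.8, 72.6]), array([12. ,  6.6, 77. ]))
wrist 85 96 39 (array([ 8.1, -4.9, 90.7]), array([14.3,  9. , 95.8]))
top nippleproj [289.63611594 192.67810307] [284.6617923  191.46720759] mouth [297.1509281  192.80397199]
top 2 15 0 
top 15 30 0 
top 60 66 0 
top 70 77 0 
top 85 96 0
```

View pics/g.png

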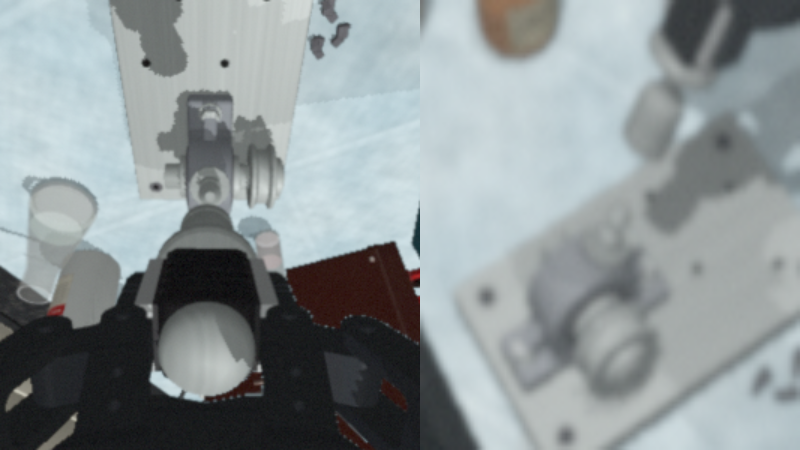

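Left is the wrist view: gun in hand, coupler just short of the nipple at (207,190). Right is the scene view: coupler at (655,120) and nipple at (610,230), lined up along the tilt. I'll correct sideways and approach.

Emit:
arm_command:
  rows:
    - [[0.01, 0.004, 0], [-0.0015, -0.0006, 0.0015]]
    - [[0.022, 0.008, 0.03], [-0.0015, -0.0006, 0.0015]]
    - [[0.022, 0.008, 0.08], [-0.0015, -0.0006, 0.0015]]
    - [[0.022, 0.008, 0.135], [-0.0015, -0.0006, 0.0015]]
    - [[0.022, 0.008, 0.135], [-0.0015, -0.0006, 0.0015]]

```text
clock: 20.25
position: [595.0, -74.5, 145.0]
ee_rot: [-0.516, 0.817, 0.141, 0.218]
contact_force: [-1.1, -0.1, -3.6]
gripper_width: 27.2
grasp_force: 59.8
```

Emit:
arm_command:
  rows:
    - [[0, 0, 0], [0, 0, 0]]
    - [[0, 0, 0], [0, 0, 0]]
    - [[0, 0, 0], [0, 0, 0]]

```text
clock: 20.55
position: [596.6, -76.3, 148.6]
ee_rot: [-0.516, 0.816, 0.138, 0.22]
contact_force: [0.3, 0.6, -3.1]
gripper_width: 27.6
grasp_force: 59.8
```

```bash
cat > chk.py <<'E'
from h import *
st=arm.read_state();T=R.from_quat(st['ee_rot']);print(st['position'],'F tool',T.inv().apply(st['contact_force']).round(1),st['wrist_torque'].round(2))
p,Rt=press(0);print('to l=0:',rel(p,Rt))
for n in ['scene','wrist']:
    ci=arm.camera_info(n);im,d=arm.get_image(n);P=cloud(ci,d);P[d==0]=0;cv2.imwrite(f'pics/{n}_c.png',im)
    Q=T.inv().apply(P.reshape(-1,3)-st['position']);m=(np.hypot(Q[:,0],Q[:,1])<30)
    for lo,hi in [(2,15),(15,30),(31,36),(36,42),(42,48),(48,55),(55,65)]:
        q=Q[m&(Q[:,2]>lo)&(Q[:,2]<hi)];print(n,lo,hi,len(q),(q.min(0).round(1),q.max(0).round(1)) if len(q)>3 else '')
E
python3 chk.py
```

```text
[596.6171679  -76.26384947 148.63758787] F tool [1.  0.  3.1] [-1.33  0.68 -0.02]
to l=0: ([0.0013, 0.0005, 0.1463], [-0.0004, 0.0006, -0.0001])
scene 2 15 71 (array([-15.8,  -9.7,   2.2]), array([ 7.2, 15.9, 15. ]))
scene 15 30 64 (array([-16.9,  -9.8,  15.3]), array([ 7.1, 15.6, 30. ]))
scene 31 36 0 
scene 36 42 5 (array([-4.5, -0.2, 39.8]), array([-0.6,  5.7, 41.7]))
scene 42 48 21 (array([-8.7, -5.8, 42.3]), array([ 3.9,  8.7, 47.6]))
scene 48 55 6 (array([-6.5,  1.3, 48.5]), array([-1.7,  7.9, 52.5]))
scene 55 65 34 (array([-13. ,  -5. ,  55.1]), array([ 8.5, 12.2, 65. ]))
wrist 2 15 187 (array([  7.3, -12.5,   2.4]), array([15.2, 12. , 15. ]))
wrist 15 30 173 (array([  3.9, -13.7,  15. ]), array([15. , 13.3, 29.4]))
wrist 31 36 0 
wrist 36 42 0 
wrist 42 48 0 
wrist 48 55 3 
wrist 55 65 63 (array([ 5.4, -7.2, 57.1]), array([10. ,  6.1, 64.9]))
```

Emit:
arm_command:
  rows:
    - [[0.004, 0, 0.03], [0, 0, 0]]
    - [[0.004, 0, 0.06], [0, 0, 0]]
    - [[0.004, 0, 0.09], [0, 0, 0]]
    - [[0.004, 0, 0.11], [0, 0, 0]]
    - [[0.004, 0, 0.11], [0, 0, 0]]

```text
clock: 21.15
position: [601.6, -64.0, 123.0]
ee_rot: [-0.516, 0.816, 0.139, 0.219]
contact_force: [-0.8, -0.3, -1.5]
gripper_width: 27.7
grasp_force: 60.2
```

Emit:
arm_command:
  rows:
    - [[0, 0, 0.02], [0, 0, 0]]
    - [[0, 0, 0.04], [0, 0, 0]]
    - [[0, 0, 0.05], [0, 0, 0]]
    - [[0, 0, 0.05], [0, 0, 0]]
    - [[0, 0, 0.05], [0, 0, 0]]

```text
clock: 21.65
position: [604.3, -59.3, 114.3]
ee_rot: [-0.517, 0.816, 0.138, 0.219]
contact_force: [-4.1, -2.6, 5.5]
gripper_width: 27.4
grasp_force: 61.3
```

```bash
python3 chk.py
```

```text
[604.34353623 -59.34935531 114.25257946] F tool [ 0.9  2.6 -6.8] [-0.89  1.3   0.42]
to l=0: ([-0.0034, -0.0008, -0.01], [-0.0002, 0.0003, 0.0002])
scene 2 15 57 (array([-17.3, -13. ,   2.4]), array([ 9.3, 14.9, 14.6]))
scene 15 30 66 (array([-15.3,  -9.6,  15.4]), array([ 6.8, 15.6, 29.9]))
scene 31 36 26 (array([-13.1, -13.9,  31.1]), array([ 4.4, 16.5, 36. ]))
scene 36 42 83 (array([-23.3, -15.1,  36.2]), array([17.4, 17.5, 42. ]))
scene 42 48 75 (array([-28.6, -13.7,  42. ]), array([21.1, 23.1, 47.9]))
scene 48 55 79 (array([-29.2, -28.7,  48.1]), array([23.7, 22.9, 55. ]))
scene 55 65 47 (array([-29.7, -29.7,  55. ]), array([22.1, 23.6, 64.8]))
wrist 2 15 162 (array([  7.3, -12.5,   2.1]), array([15.2, 11.9, 14.5]))
wrist 15 30 197 (array([  2.9, -14.2,  16.4]), array([15. , 13. , 29.9]))
wrist 31 36 45 (array([ -0.5, -16.1,  31. ]), array([14.2, 14.3, 36. ]))
wrist 36 42 569 (array([ -2.6, -16.5,  36. ]), array([23. , 29.6, 42. ]))
wrist 42 48 396 (array([ -5.1, -17.8,  42. ]), array([28.3, 29.7, 48. ]))
wrist 48 55 428 (array([-10.2, -27. ,  48. ]), array([29.7, 29.4, 55. ]))
wrist 55 65 387 (array([-12.4, -29.9,  55. ]), array([29.4, 29.4, 64.9]))
```

Emit:
arm_command:
  rows:
    - [[0, 0, 0.01], [0, 0, 0]]
    - [[0, 0, 0.02], [0, 0, 0]]
    - [[0, 0, 0.02], [0, 0, 0]]
    - [[0, 0, 0.02], [0, 0, 0]]

```text
clock: 22.15
position: [605.4, -57.4, 110.4]
ee_rot: [-0.517, 0.816, 0.138, 0.219]
contact_force: [-6.2, -4.3, 8.0]
gripper_width: 27.1
grasp_force: 61.6
```

Emit:
arm_command:
  rows:
    - [[0, 0, 0.01], [0, 0, 0]]
    - [[0, 0, 0.02], [0, 0, 0]]
    - [[0, 0, 0.02], [0, 0, 0]]
    - [[0, 0, 0.02], [0, 0, 0]]

```text
clock: 22.55
position: [606.4, -55.4, 106.5]
ee_rot: [-0.517, 0.816, 0.138, 0.219]
contact_force: [-7.4, -4.6, 9.4]
gripper_width: 27.3
grasp_force: 61.9
```

```bash
python3 chk.py | head -9
```

```text
[606.43214963 -55.38839745 106.53765234] F tool [  1.7   4.7 -11.8] [-0.86  1.61  0.62]
to l=0: ([-0.0033, -0.0001, -0.0457], [-0.0004, 0.0003, 0.0005])
scene 2 15 61 (array([-15.9,  -8.6,   2.2]), array([ 6.2, 16.1, 14.9]))
scene 15 30 89 (array([-19.8, -14.2,  15. ]), array([12.9, 17.6, 30. ]))
scene 31 36 70 (array([-26.2, -13.5,  31. ]), array([20.3, 18.9, 36. ]))
scene 36 42 71 (array([-28.4, -14.2,  36. ]), array([24.2, 23.2, 41.8]))
scene 42 48 53 (array([-28.9, -29.4,  42. ]), array([25. , 24.9, 47.9]))
scene 48 55 40 (array([-29.8, -28.8,  48. ]), array([25.8, 23.3, 54.8]))
scene 55 65 21 (array([-29. , -26.4,  55.1]), array([-10.8,  22.4,  63.4]))
```

Emit:
arm_command:
  rows:
    - [[0, 0.004, 0.002], [0, 0, 0]]
    - [[0, 0.006, 0.002], [0, 0, 0]]
    - [[0, 0.006, 0.002], [0, 0, 0]]
    - [[0, 0.006, 0.002], [0, 0, 0]]

```text
clock: 23.05
position: [606.3, -55.3, 106.6]
ee_rot: [-0.517, 0.816, 0.137, 0.22]
contact_force: [-4.4, -6.3, 9.0]
gripper_width: 27.4
grasp_force: 61.9
```

```bash
python3 chk.py | head -2; python3 - <<'E'
from h import *
a=cv2.imread('pics/wrist_c.png')[130:290,240:400];b=cv2.imread('pics/scene_c.png')[165:245,265:345]
cv2.imwrite('pics/i.png',np.hstack([cv2.resize(a,(400,400),interpolation=2),cv2.resize(b,(400,400),interpolation=2)]))
E
```

```text
[606.34559854 -55.31572711 106.56959008] F tool [  2.1   1.2 -11.6] [-1.14  1.23  0.3 ]
to l=0: ([-0.0032, -0.0007, -0.0457], [-0.0014, 0.0002, 0.0007])
```

View pics/i.png

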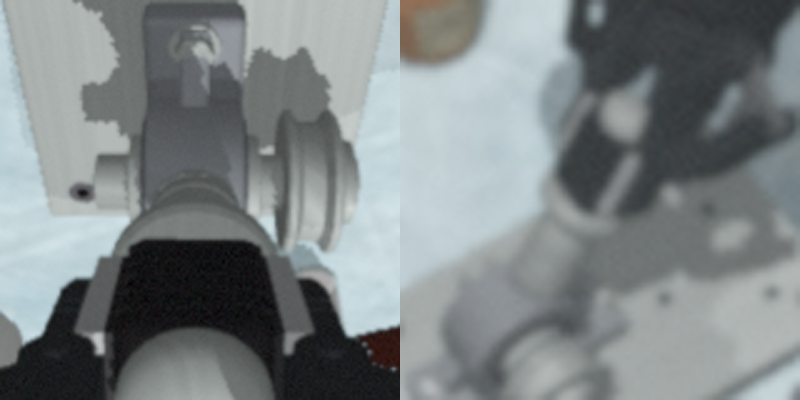

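The coupler's rim sits on the flange, with the gun square to the nipple. The axial spring force is about 14.7 N, or roughly 12–13 mm of stroke. Handing in.

```bash
python3 -c "
from bench import arm
print(arm.job_done())"
```

```text
the job is handed in; nothing more can be done
None
```

I handed the job in with the plate wiped clean, the scraper on the bench, and the gun held pressed on the nipple at an estimated 12–13 mm of its 16 mm stroke; the hand-in gave no verdict.

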